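# Hang a pinned battery pack in the turnover stand

### The job

One of the three battery packs in the divided tray has a steel pin sticking out of each end: lift it out, stand it upright on the bare steel plate and let go, then, taken anew so that its ends are free, lower it between the two slotted cheeks of the turnover stand until both pins rest on the bottoms of their slots, keep hold until they do, then let go so that it hangs there upright. Leave the other packs and everything else on the table where they are.

Things in the scene. Friction and masses are not known exactly. Their poses are not given: they have to be found in the camera images.
- carrier_center (a point): Centre (half-way up) of the pinned battery pack: rigid upright block of green cells between a steel bottom plate and a brown top plate, aluminium end plates; 44 mm along its x, 63 mm along y, 85 mm high (z up), about 0.5 kg, heavy at the bottom. A round pin sticks out of each y end, axis 2.5 mm above this point. In the tray it can be taken only by its ends, above the pins (bare there for 35 mm).
- carrier_pin_a (a point): Point on the pin axis at the +y end of the pinned pack, 42 mm from the pack's mid-plane (where a cheek of the stand will be). The pins are steel, 10 mm across, stick out 22 mm (107 mm over both) along the pack's y, axis 45 mm above the underside. The pack may go into the stand either way round.
- carrier_pin_b (a point): The same on the pin at the -y end.
- stand: Aluminium turnover stand, fixed; origin: centre of underside, z up. Base 80 (x) by 125 (y) by 6 mm. Two cheeks 50 wide (x), 12 thick, at y = +-42 mm (72 mm clear between), 95 mm high, so no room for fingers at the pack's ends. In each an open slot at x = 0, 14 mm wide, flared to 26 at the top 11 mm; flat bottom at 50 mm height. Seated pins: axis along y at 55 mm, pack's top at 95 mm.
- tray: Black divided tray, fixed; origin: centre of underside, z up. Floor 186 (x) by 120 (y) by 5 mm; four fences 8 mm thick, 66 mm long (y), tops at 92 mm (2 mm above the packs), make three bays 50 mm wide at x = -58, 0, +58 mm, open at both y ends. A pack stands in each, its y along the tray's y, 3 mm from the fences; the pinned one is in any of them.
- plate: Bare steel plate fixed to the table, 150 by 150 by 5 mm, empty, for setting things down; origin at the centre of its underside.
- pack_b_center (a point): Centre of a battery pack without pins, same block otherwise; stands in the tray, leave it.
- pack_c_center (a point): Centre of another battery pack without pins; stands in the tray, leave it.
- screwdriver: Loose screwdriver, 160 mm, lying just beyond the plate; leave it.
- bottle: White bottle, 52 mm across, 130 mm high, beyond the plate; origin at its underside; leave it.
- tape_roll: Roll of clear tape, 68 mm across, 25 mm high, lying flat beyond the plate; leave it.
- cup: Steel cup, 64 mm across, 70 mm high; leave it.

How it is judged:
By the outcome, as a careful person would: the job done as asked, in the order asked, and still so for the second after the job is handed in, with the robot touching nothing.
It also fails if it takes over 67 s, if anything falls off the work surface, if the arm or the gripper's body presses on something with over 40 N, if the wrist force passes 120 N, or if a joint passes its speed limit or range.

### The arm

A 6-joint arm with a two-finger parallel gripper is mounted at the origin on the work surface. World frame = base frame: x ahead of the robot, y to its left, z up, the work surface at z = 0. Lengths are in m, angles in rad, forces in N, time in s.
With the tool pointing down it reaches from about 0.35 to 0.775 m from the base axis. Payload 7.3 kg.
Tool frame: the origin (TCP) lies at the very end of the fingers, on their centre line; the grasp point (between the pads) lies 19 mm behind it (robot.pinch_z is the distance from the TCP to the grasp point, in m); z points along the fingers, y is the line along which they close (so a half turn about z gives the same grasp; the last joint's range is limited). The gripper opens to 92 mm and grips with 3 to 60 N. Pads are 19 mm wide; open, the fingers measure 130 mm over their backs; the gripper's body (75 mm by 190 mm) begins 47 mm behind the grasp point.
Start: joints at [0.975, 0.342, 1.524, -0, 1.275, -0.146], TCP at [0.228, 0.473, 0.227] pointing down, gripper open.
Joint ranges: [-2.53, 2.53], [-0.77, 2.02], [0.04, 2.7], [-1, 4.14], [0.28, 2.66], [-3.11, 3.11]. Speed limits (rad/s): [2.57, 2.57, 3.14, 3.14, 3.14, 3.14].

### API

Orientations are given as [roll, pitch, yaw] about the fixed x, y, z axes, in that order (R = Rz(yaw) Ry(pitch) Rx(roll)).
In Python, from cell import robot gives the robot as it stands.
- The arm moves only by the tool move_arm, never from a script. Its argument "motion" is a list of rows, each a list of 6 numbers: the shift along the tool's x, y, z in units of 0.1 m (1.0 is 0.1 m), then the turn, a rotation vector about the tool's x, y, z in units of pi rad (1.0 is pi rad). In form: [[dx, dy, dz, rx, ry, rz], ...]. A call has 1 to 12 rows; each row is the pose to reach, as a shift and turn from the pose commanded when the call began, along the tool's axes at that moment, turning the shorter way round; what a row does not reach only later rows make up. A row lasts 1/8 s, in which the tool goes at most 62.5 mm and 10.7 degrees, less where a joint would pass 70% of its speed; a pose out of reach is approached as far as the arm can. A call with a number of a shift or a turn outside -1 to 1 is refused whole. A call with a gripper value outside its range is refused whole. "fingers" is the opening, from -1 (shut) to 1 (fully open), set as the call begins (left out, the last holds). The fingers move at their own pace and stop on an object; "newtons" is the grip in N (left out, the last holds). Time passes only in rows, so rows that repeat a pose let the fingers close. It gives the time, the measured TCP pose, the force, the opening and the grip force at its end, in the units of the state.
- robot.observe(): the state, without advancing time (a new reading comes with each control period).
- robot.read_camera(name): name is "side" or "top"; returns a dict with "image" (420x560x3 uint8, red, green, blue), "range_z" (420x560 float32, m along the optical axis (not along the pixel's ray), 0 where there is no reading), "vfov" (degrees; the focal length in pixels is half the picture's height over the tangent of half this angle, whatever the lens; pixels are square), "cx", "cy" (the principal point, pixels), "k1" (the pictures are not rectified: a ray, as slopes to the right and down, at radius r is drawn at 1 + k1 r^2 times it, then the intrinsics apply), "extrinsics" (4x4, takes a point from camera to world coordinates). Camera axes: x right, y up, looking along -z (the intrinsics and any distortion apply to the point x, -y, -z); pixel columns grow to the right and rows downward; lengths in m; the calibration is good to about 2 mm. A picture is of the moment at which its call begins.
- robot.hand_in(): hands the job in; it is judged then, once.
The state is a dict: "time": time; "qpos": joint angles; "qvel": joint speeds; "joint_efforts": joint torques, N m; "tool_pos": TCP position; "tool_rot": TCP orientation; "contact_force": force on the tool from outside, world axes, zero at the start; "torque": the same for the moment, N m; "opening": finger opening in m; "grip_force": force on a finger pad.
Only numpy, scipy, OpenCV 4.12 (cv2) and the standard library are available. Lean on these libraries where they do the work, as an engineer would, in place of code of your own. Each camera call takes 0.05 s, during which the arm holds its last target. There are 200 camera calls.

## Working session

There is one attempt and no reset: what is moved stays moved. The work goes in short steps, Python scripts to look and compute and a tool call to move; the robot and the scene stay as the last step left them, time stands still between calls to the robot, and variables do not carry over. Pictures are saved under pics/ and viewed, at most 10 in all, crops included, and the job is handed in when it is done.

Besides the shell and the picture viewer there is one more tool, called after "Emit:" in YAML: its name, and indented under it one key for each argument. move_arm: Moves the arm, as the interface text tells. Shifts and turns lie within -1 to 1; 1 stands for 0.1 m of shift or pi rad of turn. Its arguments: {"type":"object","properties":{"motion":{"type":"array"},"fingers":{"type":"number"},"newtons":{"type":"number"}},"required":["motion"]}

```bash
ls; mkdir -p pics
cat > h.py <<'E'
import numpy as np, cv2
from cell import robot
def cam(n):
    c=robot.read_camera(n); return c
def K(c):
    f=210/np.tan(np.radians(c['vfov'])/2); return f
def rays(c,u,v):
    f=K(c); d=np.stack([(np.asarray(u,float)-c['cx'])/f,(np.asarray(v,float)-c['cy'])/f],-1)
    s=d.copy()
    for _ in range(20): s=d/(1+c['k1']*(s**2).sum(-1,keepdims=True))
    return np.concatenate([s[...,:1],-s[...,1:],-np.ones_like(s[...,:1])],-1)
def cloud(c):
    v,u=np.mgrid[0:420,0:560]
    p=rays(c,u,v)*c['range_z'][...,None]
    E=np.array(c['extrinsics']); return p@E[:3,:3].T+E[:3,3]
def onplane(c,u,v,z):
    E=np.array(c['extrinsics']); r=rays(c,u,v)@E[:3,:3].T
    return E[:3,3]+r*((z-E[2,3])/r[...,2:])
def save(c,n): cv2.imwrite('pics/'+n+'.png',cv2.cvtColor(c['image'],cv2.COLOR_RGB2BGR))
E
python3 - <<'E'
from h import *
for n in('top','side'):
    c=cam(n); save(c,n+'0'); np.savez('pics/'+n+'0.npz',**c)
    print(n,c['vfov'],c['k1'],np.round(c['extrinsics'],3).tolist())
print(robot.observe(), robot.pinch_z)
E
```

```text
pics
top 57.80050832292901 -0.08430194064691696 [[-0.018, 0.99, -0.137, 0.53], [-0.999, -0.022, -0.023, -0.028], [-0.026, 0.136, 0.99, 0.81], [0.0, 0.0, 0.0, 1.0]]
side 46.78138984825569 -0.06572582561552953 [[-0.898, 0.353, -0.263, 0.365], [-0.44, -0.698, 0.565, 0.528], [0.016, 0.623, 0.782, 0.812], [0.0, 0.0, 0.0, 1.0]]
{'time': 0.1, 'qpos': array([ 9.75036493e-01,  3.42679491e-01,  1.52488606e+00, -2.33641607e-05,
        1.27540357e+00, -1.45974191e-01]), 'qvel': array([-0.00106315, -0.00113594, -0.00307587,  0.00021904, -0.00020878,
        0.00123562]), 'joint_efforts': array([ 2.07288984e-03, -4.32001269e+01, -2.44696140e+01,  7.20398873e-02,
        5.26024529e-02, -6.43196677e-05]), 'tool_pos': array([0.22803189, 0.47250419, 0.2261131 ]), 'tool_rot': array([-3.14022757e+00, -1.78111306e-04,  2.69181371e+00]), 'contact_force': array([-0.37628126, -0.11452205, -0.13830943]), 'torque': array([-0.01582094, -0.00727666, -0.03142116]), 'grip_force': 0.0, 'opening': 0.09178311324197104} 0.0188
```

View pics/top0.png

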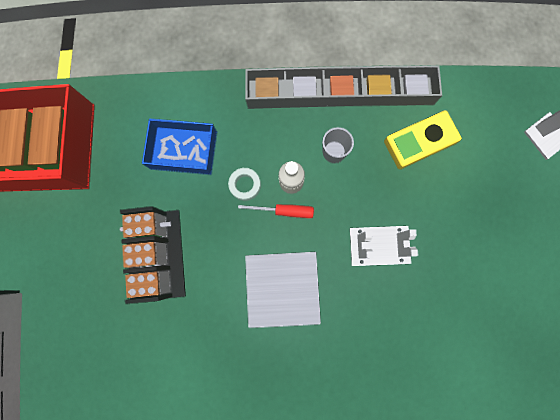

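View pics/side0.png

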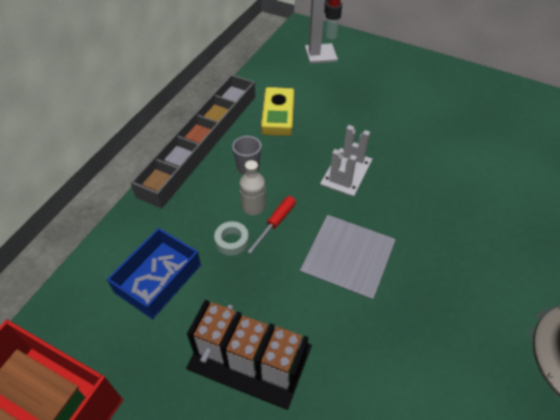

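The pinned pack is in the farthest bay: pins at about (122,229) and (165,225) in the top view. The plate is at (283,290) and the stand at (384,246). Now I'll measure them.

```bash
cat > m.py <<'E'
from h import *
from scipy import ndimage as nd
def load(n): return dict(np.load(f'pics/{n}.npz'))
def rect(P):
    r=cv2.minAreaRect(((P[:,:2])*1000).astype(np.float32)); return np.round(r[0],1),np.round(r[1],1),round(r[2],1)
def brown(c): 
    h=cv2.cvtColor(c['image'],cv2.COLOR_RGB2HSV); return (h[...,0]<18)&(h[...,1]>90)&(h[...,2]>60)
if __name__=='__main__':
  for n in('top0','side0'):
    c=load(n); P=cloud(c); v,u=np.mgrid[0:420,0:560]
    print(n)
    box=(P[...,0]>.35)&(P[...,0]<.75)&(P[...,1]>.2)&(P[...,1]<.42)
    m=brown(c)&box&(P[...,2]>.07)&(P[...,2]<.11)
    m=nd.binary_opening(nd.binary_closing(m,iterations=2),iterations=2); L,k=nd.label(m)
    for i in range(1,k+1):
        s=L==i
        if s.sum()<100: continue
        print('brown',s.sum(),np.median(P[s][:,2]).round(4),rect(onplane(c,u[s],v[s],.09)))
    # fences+packs top
    s=box&(P[...,2]>.082)&(P[...,2]<.1); print('tray top',rect(P[s]))
    # stand
    b=(P[...,0]>.4)&(P[...,0]<.75)&(P[...,1]<-.1)&(P[...,1]>-.35)
    s=b&(P[...,2]>.085)&(P[...,2]<.105); L,k=nd.label(s)
    for i in range(1,k+1):
        q=L==i
        if q.sum()>8: print('cheek',q.sum(),np.median(P[q][:,2]).round(4),rect(P[q]))
    s=b&(c['image'].min(-1)>140)&(P[...,2]<.012); print('stand base',np.median(P[s][:,2]).round(4),rect(onplane(c,u[s],v[s],.006)))
    s=(c['image'].min(-1)>120)&(P[...,0]>.33)&(P[...,0]<.6)&(abs(P[...,1])<.15)
    s=nd.binary_opening(s,iterations=3);L,k=nd.label(s)
    for i in range(1,k+1):
        q=L==i
        if q.sum()>500: print('plate',np.median(P[q][:,2]).round(4),rect(onplane(c,u[q],v[q],.005)))
    # tray floor, table z
    t=(P[...,0]>.3)&(P[...,0]<.35)&(abs(P[...,1])<.1); print('table',np.median(P[t][:,2]))
E
python3 m.py
python3 - <<'E'
from m import *
c=load('top0');a=c['image'][190:315,105:200];b=c['image'][215:275,340:430]
s=load('side0')['image'];d=s[290:410,180:320];e=s[115:200,310:385]
f=lambda x:cv2.resize(x,(400,300))
cv2.imwrite('pics/crop.png',np.vstack([np.hstack([f(a),f(b)]),np.hstack([f(d),f(e)])])[...,::-1])
E
```

```text
top0
brown 238 0.0918 (array([726.7, 418.8]), array([50.7, 26.2]), 0.4)
brown 287 0.0896 (array([608.3, 262.5]), array([64.6, 33.1]), 80.6)
brown 317 0.0898 (array([551.2, 261.7]), array([61.2, 40.2]), 73.9)
brown 349 0.0898 (array([492.8, 255.2]), array([42.9, 61.2]), 1.3)
tray top (array([617.3, 299.4]), array([347.2, 131. ]), 28.7)
cheek 75 0.0938 (array([ 578.4, -260.8]), array([13.4, 16.5]), 89.1)
cheek 65 0.0944 (array([ 577. , -176.6]), array([16.7, 11.5]), 3.2)
cheek 60 0.0941 (array([ 544.3, -261.4]), array([16.6, 12.9]), 5.9)
cheek 68 0.0943 (array([ 543.7, -177.7]), array([12.4, 15.3]), 89.1)
stand base 0.0059 (array([ 560.8, -226.6]), array([ 80.4, 140.4]), 0.7)
plate 0.0049 (array([473.7, -10.6]), array([150.5, 150. ]), 2.1)
table 2.1424888496657246e-07
side0
brown 413 0.0897 (array([600. , 271.2]), array([64.8, 43.9]), 79.6)
brown 439 0.0897 (array([542.6, 268.3]), array([65.9, 43.1]), 82.3)
brown 438 0.0899 (array([485.5, 260.9]), array([66. , 42.4]), 82.4)
tray top (array([549.2, 263.1]), array([183.9,  66.8]), 5.0)
cheek 58 0.0917 (array([ 578.2, -259. ]), array([15.3, 18. ]), 80.2)
cheek 53 0.0932 (array([ 546. , -260.4]), array([16.9, 17.4]), 2.7)
cheek 61 0.0924 (array([ 575.9, -176.9]), array([16.6, 16.1]), 8.5)
cheek 58 0.0929 (array([ 544.1, -174.8]), array([16.7, 14.4]), 0.6)
stand base 0.006 (array([ 560.9, -217. ]), array([ 78. , 123.5]), 1.0)
plate 0.0049 (array([473.6,  -8.9]), array([146.4, 146.8]), 2.0)
table -0.00022307631689300056
```

View pics/crop.png

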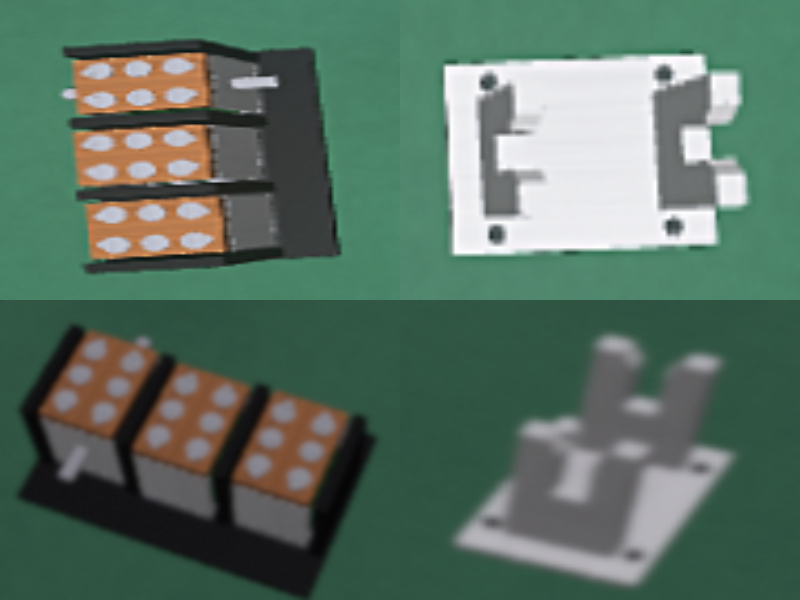

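```bash
cat > m2.py <<'E'
from m import *
import sys
def packs(n,zlo=.086,zhi=.098,zp=.09,bx=(.35,.7,.18,.35)):
    c=load(n); P=cloud(c); v,u=np.mgrid[0:420,0:560]
    s=(P[...,0]>bx[0])&(P[...,0]<bx[1])&(P[...,1]>bx[2])&(P[...,1]<bx[3])&(P[...,2]>zlo)&(P[...,2]<zhi)&(c['image'].max(-1)>75)
    s=nd.binary_opening(s); L,k=nd.label(s)
    for i in range(1,k+1):
        q=L==i
        if q.sum()<100: continue
        Q=onplane(c,u[q],v[q],zp)
        d=Q[:,:2]-Q[:,:2].mean(0); w,V=np.linalg.eigh(d.T@d/len(d)); a=V[:,1]*np.sign(V[1,1])
        print(n,'pack',q.sum(),'mean',(Q.mean(0)*1000).round(1),'yaw',np.degrees(np.arctan2(-a[0],a[1])).round(1),'size',(np.sqrt(12*w)*1000).round(1),rect(Q))
if __name__=='__main__':
    packs('top0');packs('side0')
    for n in('top0','side0'):
        c=load(n);P=cloud(c);v,u=np.mgrid[0:420,0:560]
        # pins: bright, low saturation, z .045-.06, just outside the ends
        h=cv2.cvtColor(c['image'],cv2.COLOR_RGB2HSV)
        s=(P[...,0]>.58)&(P[...,0]<.65)&(P[...,1]>.19)&(P[...,1]<.34)&(P[...,2]>.046)&(P[...,2]<.058)&(h[...,2]>110)
        L,k=nd.label(s)
        for i in range(1,k+1):
            q=L==i
            if q.sum()>5: print(n,'pin',q.sum(),(P[q].mean(0)*1000).round(1),(P[q].min(0)*1000).round(1),(P[q].max(0)*1000).round(1))
E
python3 m2.py
```

```text
top0 pack 687 mean [607.1 264.5  90. ] yaw 5.0 size [43.7 61.7] (array([607. , 264.4]), array([44.3, 62.9]), 5.4)
top0 pack 713 mean [548.7 262.3  90. ] yaw 3.7 size [43.4 62.1] (array([547.7, 262.6]), array([45.9, 62.8]), 5.3)
top0 pack 748 mean [491.4 255.6  90. ] yaw 5.4 size [44. 63.] (array([491.6, 255.4]), array([44.7, 63.4]), 5.1)
side0 pack 997 mean [606.2 268.   90. ] yaw 4.4 size [44.1 63.4] (array([606.5, 267.6]), array([44.5, 64. ]), 4.8)
side0 pack 1051 mean [548.1 265.8  90. ] yaw 4.0 size [44.2 63.1] (array([548.2, 265.1]), array([44.5, 63.7]), 4.5)
side0 pack 1090 mean [490.4 258.2  90. ] yaw 4.5 size [44.1 62.9] (array([490.6, 257.7]), array([44.2, 63.5]), 4.4)
top0 pin 51 [610.6 223.8  53.8] [606.3 213.   50.4] [614.9 234.7  57. ]
top0 pin 14 [602.1 315.7  52.9] [597.9 312.6  49.5] [606.2 319.3  55.5]
side0 pin 13 [610.3 217.1  54.5] [607.3 214.3  52.4] [613.1 220.7  56.4]
side0 pin 67 [602.5 307.7  54.1] [598.8 297.3  49.9] [608.  319.4  57.6]
```

```bash
cat > go.py <<'E'
# usage: go.py x y z yaw_deg  -> row from the measured pose (tool pointing down)
import sys,numpy as np
from scipy.spatial.transform import Rotation as R
from cell import robot
o=robot.observe(); x,y,z,w=map(float,sys.argv[1:5])
A=R.from_euler('xyz',o['tool_rot']); B=R.from_euler('xyz',[np.pi,0,np.radians(w)])
d=A.inv().apply(np.array([x,y,z])-o['tool_pos'])/.1
r=(A.inv()*B).as_rotvec()/np.pi
print('t',round(o['time'],2),'pos',o['tool_pos'].round(4),'rpy',np.degrees(o['tool_rot']).round(2),'F',o['contact_force'].round(1),'open',round(o['opening'],4),'grip',round(o['grip_force'],1))
print('row',d.round(3),r.round(4))
E
echo ok
```

```text
ok
```

Emit:
move_arm:
  motion:
    - [0, 0, 0, 0, 0, -0.057]
    - [0, 0, 0, 0, 0, -0.114]
    - [0, 0, 0, 0, 0, -0.171]
    - [0, 0, 0, 0, 0, -0.171]
  fingers: 1

```text
time: 0.6
tool_pos: [0.2281, 0.4726, 0.2264]
tool_rot: [-3.141, -0.0, -3.056]
contact_force: [-0.1, -0.3, 1.1]
opening: 0.092
grip_force: 0.0
```

Emit:
move_arm:
  motion:
    - [-0.3, -0.2, 0, 0, 0, 0]
    - [-0.6, -0.4, 0, 0, 0, 0]
    - [-0.9, -0.594, 0, 0, 0, 0]

```text
time: 0.98
tool_pos: [0.3238, 0.4209, 0.2266]
tool_rot: [-3.141, -0.0, -3.058]
contact_force: [-1.0, -0.1, 0.4]
opening: 0.092
grip_force: 0.0
```

Emit:
move_arm:
  motion:
    - [-0.3, -0.2, 0, 0, 0, 0]
    - [-0.6, -0.4, 0, 0, 0, 0]
    - [-0.9, -0.594, 0, 0, 0, 0]

```text
time: 1.35
tool_pos: [0.4188, 0.3694, 0.2265]
tool_rot: [-3.142, -0.0, -3.059]
contact_force: [-0.1, -0.3, 0.8]
opening: 0.0919
grip_force: 0.0
```

Emit:
move_arm:
  motion:
    - [-0.3, -0.2, 0, 0, 0, 0]
    - [-0.6, -0.4, 0, 0, 0, 0]
    - [-0.9, -0.594, 0, 0, 0, 0]

```text
time: 1.72
tool_pos: [0.5137, 0.3181, 0.2265]
tool_rot: [-3.142, -0.0, -3.059]
contact_force: [-0.6, 0.4, 0.8]
opening: 0.0923
grip_force: 0.0
```

Emit:
move_arm:
  motion:
    - [-0.3, -0.2, 0, 0, 0, 0]
    - [-0.6, -0.4, 0, 0, 0, 0]
    - [-0.9, -0.594, 0, 0, 0, 0]
    - [-0.9, -0.594, 0.4, 0, 0, 0]
    - [-0.9, -0.594, 0.66, 0, 0, 0]
    - [-0.9, -0.594, 0.66, 0, 0, 0]
    - [-0.9, -0.594, 0.66, 0, 0, 0]

```text
time: 2.6
tool_pos: [0.6082, 0.2678, 0.162]
tool_rot: [3.141, 0.002, -3.056]
contact_force: [-0.5, -0.4, -0.5]
opening: 0.0918
grip_force: 0.0
```

```bash
python3 go.py .6065 .2663 .060 184.9
```

```text
t 2.6 pos [0.6082 0.2678 0.162 ] rpy [ 1.7998e+02  1.0000e-01 -1.7508e+02] F [-0.5 -0.4 -0.5] open 0.0918 grip 0.0
row [ 0.02  -0.014  1.02 ] [0.0001 0.0006 0.0001]
```

Emit:
move_arm:
  motion:
    - [0.02, -0.014, 0, 0, 0, 0]
    - [0.02, -0.014, 0.2, 0, 0, 0]
    - [0.02, -0.014, 0.4, 0, 0, 0]
    - [0.02, -0.014, 0.6, 0, 0, 0]
    - [0.02, -0.014, 0.8, 0, 0, 0]
    - [0.02, -0.014, 0.9, 0, 0, 0]
    - [0.02, -0.014, 1, 0, 0, 0]
    - [0.02, -0.014, 1, 0, 0, 0]
    - [0.02, -0.014, 1, 0, 0, 0]

```text
time: 3.72
tool_pos: [0.6062, 0.2661, 0.0615]
tool_rot: [3.141, 0.001, -3.054]
contact_force: [-0.4, -0.5, -0.9]
opening: 0.0919
grip_force: 0.0
```

```bash
python3 go.py .6065 .2663 .060 184.9
```

```text
t 3.73 pos [0.6062 0.2661 0.0615] rpy [ 1.7998e+02  7.0000e-02 -1.7499e+02] F [-0.4 -0.5 -0.9] open 0.0919 grip 0.0
row [-0.003  0.002  0.015] [0.0001 0.0004 0.0006]
```

Emit:
move_arm:
  motion:
    - [0, 0, 0, 0, 0, 0]
    - [0, 0, 0, 0, 0, 0]
    - [0, 0, 0, 0, 0, 0]
    - [0, 0, 0, 0, 0, 0]
    - [0, 0, 0, 0, 0, 0]
    - [0, 0, 0, 0, 0, 0]
    - [0, 0, 0, 0, 0, 0]
    - [0, 0, 0, 0, 0, 0]
  fingers: -1
  newtons: 40

```text
time: 4.72
tool_pos: [0.6058, 0.266, 0.0609]
tool_rot: [3.141, 0.0, -3.054]
contact_force: [0.4, -0.8, 1.8]
opening: 0.0628
grip_force: 40.0
```

```bash
python3 go.py .6065 .2663 .060 184.9
```

```text
t 4.72 pos [0.6058 0.266  0.0609] rpy [ 1.7999e+02  1.0000e-02 -1.7499e+02] F [ 0.4 -0.8  1.8] open 0.0628 grip 40.0
row [-0.007  0.002  0.009] [0.     0.0001 0.0006]
```

Emit:
move_arm:
  motion:
    - [0, 0, -0.05, 0, 0, 0]
    - [0, 0, -0.15, 0, 0, 0]
    - [0, 0, -0.3, 0, 0, 0]
    - [0, 0, -0.45, 0, 0, 0]
    - [0, 0, -0.6, 0, 0, 0]
    - [0, 0, -0.75, 0, 0, 0]
    - [0, 0, -0.9, 0, 0, 0]
    - [0, 0, -1, 0, 0, 0]
    - [0, 0, -1, 0, 0, 0]

```text
time: 5.85
tool_pos: [0.6062, 0.2661, 0.1618]
tool_rot: [3.141, 0.002, -3.054]
contact_force: [-1.1, 0.8, -4.5]
opening: 0.0626
grip_force: 40.0
```

Emit:
move_arm:
  motion:
    - [0, 0, -0.15, 0, 0, 0]
    - [0, 0, -0.3, 0, 0, 0]
    - [0, 0, -0.3, 0, 0, 0.012]
    - [0, 0, -0.3, 0, 0, 0.023]
    - [0, 0, -0.3, 0, 0, 0.023]

```text
time: 6.48
tool_pos: [0.6057, 0.266, 0.1909]
tool_rot: [3.142, -0.0, -3.127]
contact_force: [0.0, 0.4, -5.4]
opening: 0.063
grip_force: 40.0
```

```bash
python3 go.py .4737 -.0098 .190 180.8
```

```text
t 6.47 pos [0.6057 0.266  0.1909] rpy [ 180.     -0.   -179.14] F [ 0.   0.4 -5.4] open 0.063 grip 40.0
row [ 1.362 -2.737  0.009] [ 0.     -0.      0.0003]
```

Emit:
move_arm:
  motion:
    - [0.1, -0.2, 0, 0, 0, 0]
    - [0.22, -0.45, 0, 0, 0, 0]
    - [0.34, -0.68, 0, 0, 0, 0]
    - [0.454, -0.912, 0, 0, 0, 0]

```text
time: 6.98
tool_pos: [0.5613, 0.1734, 0.1908]
tool_rot: [3.142, -0.0, -3.126]
contact_force: [-0.5, -0.4, -4.1]
opening: 0.0629
grip_force: 40.0
```

Emit:
move_arm:
  motion:
    - [0.11, -0.23, 0, 0, 0, 0]
    - [0.22, -0.45, 0, 0, 0, 0]
    - [0.34, -0.68, 0, 0, 0, 0]
    - [0.454, -0.912, 0, 0, 0, 0]

```text
time: 7.48
tool_pos: [0.5173, 0.0815, 0.1909]
tool_rot: [3.142, 0.0, -3.126]
contact_force: [0.3, 0.0, -4.4]
opening: 0.0628
grip_force: 40.0
```

Emit:
move_arm:
  motion:
    - [0.11, -0.23, 0, 0, 0, 0]
    - [0.22, -0.45, 0, 0, 0, 0]
    - [0.34, -0.7, 0, 0, 0, 0]
    - [0.42, -0.85, 0, 0, 0, 0]
    - [0.454, -0.912, 0, 0, 0, 0]
    - [0.454, -0.912, 0.5, 0, 0, 0]
    - [0.454, -0.912, 0.8, 0, 0, 0]
    - [0.454, -0.912, 1, 0, 0, 0]
    - [0.454, -0.912, 1, 0, 0, 0]
    - [0.454, -0.912, 1, 0, 0, 0]

```text
time: 8.72
tool_pos: [0.4746, -0.0095, 0.0915]
tool_rot: [-3.141, 0.002, -3.126]
contact_force: [-0.2, 0.3, -4.7]
opening: 0.0626
grip_force: 40.0
```

```bash
python3 go.py .4737 -.0098 .0615 180.8
python3 - <<'E'
from h import *
for n in('side','top'):
    c=cam(n); np.savez('pics/'+n+'1.npz',**c); save(c,n+'1')
E
```

```text
t 8.72 pos [ 0.4746 -0.0095  0.0915] rpy [-1.7999e+02  1.0000e-01 -1.7911e+02] F [-0.2  0.3 -4.7] open 0.0626 grip 40.0
row [ 0.009 -0.003  0.3  ] [-0.      0.0005  0.0005]
```

View pics/side1.png

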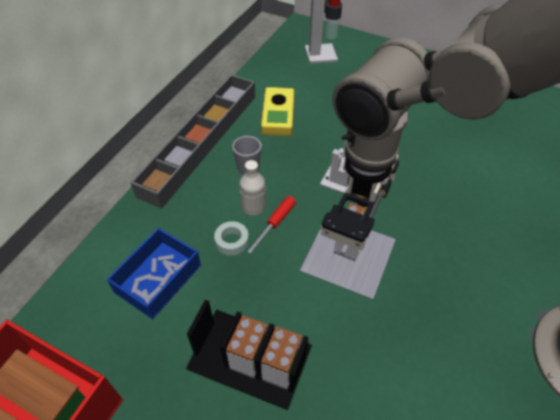

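The pinned pack hangs upright in the gripper over the plate at (345,245), and the other packs are still in the tray. I'll lower it gently.

Emit:
move_arm:
  motion:
    - [0, 0, 0.08, 0, 0, 0]
    - [0, 0, 0.16, 0, 0, 0]
    - [0, 0, 0.22, 0, 0, 0]
    - [0, 0, 0.25, 0, 0, 0]
    - [0, 0, 0.27, 0, 0, 0]
    - [0, 0, 0.28, 0, 0, 0]
    - [0, 0, 0.29, 0, 0, 0]
    - [0, 0, 0.3, 0, 0, 0]
    - [0, 0, 0.3, 0, 0, 0]
    - [0, 0, 0.3, 0, 0, 0]

```text
time: 10.07
tool_pos: [0.4738, -0.0096, 0.0608]
tool_rot: [3.142, 0.0, -3.126]
contact_force: [0.3, 0.3, -3.2]
opening: 0.0627
grip_force: 40.0
```

```bash
python3 go.py .4737 -.0098 .061 180.8
```

```text
t 10.07 pos [ 0.4738 -0.0096  0.0608] rpy [ 1.8000e+02  2.0000e-02 -1.7913e+02] F [ 0.3  0.3 -3.2] open 0.0627 grip 40.0
row [ 0.001 -0.002 -0.002] [0.     0.0001 0.0004]
```

Force dropped from -4.7 to -3.2, so it's nearly seated. I'll press down slightly more.

Emit:
move_arm:
  motion:
    - [0, 0, 0.006, 0, 0, 0]
    - [0, 0, 0.006, 0, 0, 0]
    - [0, 0, 0.012, 0, 0, 0]
    - [0, 0, 0.012, 0, 0, 0]

```text
time: 10.58
tool_pos: [0.4739, -0.0097, 0.0608]
tool_rot: [-3.141, 0.001, -3.126]
contact_force: [-4.9, 0.5, 12.2]
opening: 0.0627
grip_force: 40.0
```

Emit:
move_arm:
  motion:
    - [0, 0, -0.006, 0, 0, 0]
    - [0, 0, -0.006, 0, 0, 0]
    - [0, 0, -0.006, 0, 0, 0]

```text
time: 10.95
tool_pos: [0.4738, -0.0097, 0.0608]
tool_rot: [-3.142, 0.001, -3.126]
contact_force: [-3.9, 0.8, 8.3]
opening: 0.0627
grip_force: 40.0
```

Emit:
move_arm:
  motion:
    - [0, 0, 0, 0, 0, 0]
    - [0, 0, 0, 0, 0, 0]
    - [0, 0, 0, 0, 0, 0]
    - [0, 0, 0, 0, 0, 0]
    - [0, 0, 0, 0, 0, 0]
    - [0, 0, 0, 0, 0, 0]
  fingers: 1

```text
time: 11.7
tool_pos: [0.4737, -0.0097, 0.0601]
tool_rot: [3.142, 0.0, -3.126]
contact_force: [-0.1, -0.8, -0.6]
opening: 0.092
grip_force: 0.0
```

Emit:
move_arm:
  motion:
    - [0, 0, -0.1, 0, 0, 0]
    - [0, 0, -0.3, 0, 0, 0]
    - [0, 0, -0.5, 0, 0, 0]
    - [0, 0, -0.8, 0, 0, 0]
    - [0, 0, -1, 0, 0, 0]

```text
time: 12.32
tool_pos: [0.4741, -0.0097, 0.1621]
tool_rot: [-3.141, 0.002, -3.126]
contact_force: [0.1, 0.6, 0.1]
opening: 0.0918
grip_force: 0.0
```

Emit:
move_arm:
  motion:
    - [0, 0, -0.3, 0, 0, 0]
    - [0, 0, -0.3, 0, 0, 0.05]
    - [0, 0, -0.3, 0, 0, 0.1]
    - [0, 0, -0.3, 0, 0, 0.15]
    - [0, 0, -0.3, 0, 0, 0.2]
    - [0, 0, -0.3, 0, 0, 0.25]
    - [0, 0, -0.3, 0, 0, 0.3]
    - [0, 0, -0.3, 0, 0, 0.35]
    - [0, 0, -0.3, 0, 0, 0.4]
    - [0, 0, -0.3, 0, 0, 0.45]
    - [0, 0, -0.3, 0, 0, 0.5]
    - [0, 0, -0.3, 0, 0, 0.5]

```text
time: 13.82
tool_pos: [0.4737, -0.0097, 0.1907]
tool_rot: [3.141, 0.0, 1.587]
contact_force: [-0.6, -0.3, -0.3]
opening: 0.0919
grip_force: 0.0
```

```bash
python3 go.py .4737 -.0098 .150 90.8
python3 - <<'E'
from h import *
for n in('side','top'):
    c=cam(n); np.savez('pics/'+n+'2.npz',**c); save(c,n+'2')
from m2 import *
for n in('top2','side2'):
    packs(n,bx=(.4,.55,-.08,.06))
a=load('top2')['image'][200:340,220:420];b=load('side2')['image'][180:320,270:430]
f=lambda x:cv2.resize(x,(400,300)); cv2.imwrite('pics/c2.png',np.hstack([f(a),f(b)])[...,::-1])
E
```

```text
t 13.82 pos [ 0.4737 -0.0097  0.1907] rpy [179.96   0.    90.95] F [-0.6 -0.3 -0.3] open 0.0919 grip 0.0
row [-0.001 -0.001  0.407] [0.0002 0.     0.0008]
side2 pack 652 mean [474.5  -7.2  90. ] yaw 0.8 size [42.5 64.6] (array([474.5,  -7.5]), array([42.6, 66.3]), 0.7)
```

View pics/c2.png

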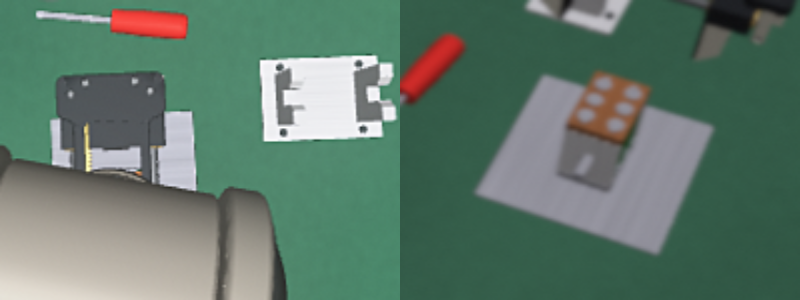

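Emit:
move_arm:
  motion:
    - [0, 0, 0.3, 0, 0, 0]
    - [0, 0, 0.6, 0, 0, 0]
    - [0, 0, 0.8, 0, 0, 0]
    - [0, 0, 0.95, 0, 0, 0]
    - [0, 0, 0.95, 0, 0, 0]

```text
time: 14.55
tool_pos: [0.473, -0.0095, 0.0944]
tool_rot: [-3.139, -0.001, 1.588]
contact_force: [0.2, -0.1, 0.1]
opening: 0.0917
grip_force: 0.0
```

Emit:
move_arm:
  motion:
    - [0, 0, 0.15, 0, 0, 0]
    - [0, 0, 0.3, 0, 0, 0]
    - [0, 0, 0.4, 0, 0, 0]
    - [0, 0, 0.44, 0, 0, 0]
    - [0, 0, 0.44, 0, 0, 0]
    - [0, 0, 0.44, 0, 0, 0]

```text
time: 15.3
tool_pos: [0.474, -0.0097, 0.0516]
tool_rot: [3.141, 0.0, 1.586]
contact_force: [0.1, -0.4, -0.6]
opening: 0.0918
grip_force: 0.0
```

```bash
python3 go.py .4737 -.0097 .052 90.87
```

```text
t 15.3 pos [ 0.474  -0.0097  0.0516] rpy [1.7995e+02 1.0000e-02 9.0880e+01] F [ 0.1 -0.4 -0.6] open 0.0918 grip 0.0
row [-0.    -0.003 -0.004] [0.0003 0.     0.0001]
```

Emit:
move_arm:
  motion:
    - [0, 0, 0, 0, 0, 0]
    - [0, 0, 0, 0, 0, 0]
    - [0, 0, 0, 0, 0, 0]
    - [0, 0, 0, 0, 0, 0]
    - [0, 0, 0, 0, 0, 0]
    - [0, 0, 0, 0, 0, 0]
    - [0, 0, 0, 0, 0, 0]
    - [0, 0, 0, 0, 0, 0]
    - [0, 0, 0, 0, 0, 0]
  fingers: -1
  newtons: 40

```text
time: 16.42
tool_pos: [0.474, -0.0097, 0.0512]
tool_rot: [3.141, 0.0, 1.586]
contact_force: [2.3, 0.4, 0.8]
opening: 0.044
grip_force: 40.0
```

```bash
python3 go.py .4737 -.0097 .052 90.87
```

```text
t 16.43 pos [ 0.474  -0.0097  0.0512] rpy [179.96   0.    90.87] F [2.3 0.4 0.8] open 0.044 grip 40.0
row [ 0.    -0.003 -0.008] [ 0.0002  0.     -0.    ]
```

Emit:
move_arm:
  motion:
    - [0, 0, -0.05, 0, 0, 0]
    - [0, 0, -0.15, 0, 0, 0]
    - [0, 0, -0.35, 0, 0, 0]
    - [0, 0, -0.55, 0, 0, 0]
    - [0, 0, -0.75, 0, 0, 0]
    - [0, 0, -0.9, 0, 0, 0]
    - [0, 0, -1, 0, 0, 0]

```text
time: 17.3
tool_pos: [0.4734, -0.0096, 0.152]
tool_rot: [3.142, -0.0, 1.586]
contact_force: [0.4, 0.3, -4.8]
opening: 0.0437
grip_force: 39.9
```

Emit:
move_arm:
  motion:
    - [0, 0, -0.15, 0, 0, 0]
    - [0, 0, -0.3, 0, 0, 0]
    - [0, 0, -0.3, 0, 0, 0]
    - [0, 0, -0.3, 0, 0, 0]

```text
time: 17.8
tool_pos: [0.4731, -0.0096, 0.1805]
tool_rot: [-3.14, -0.0, 1.586]
contact_force: [-0.6, -0.0, -4.9]
opening: 0.0439
grip_force: 39.9
```

```bash
python3 go.py .561 -.2185 .180 90.8
```

```text
t 17.8 pos [ 0.4731 -0.0096  0.1805] rpy [-1.7992e+02 -2.0000e-02  9.0870e+01] F [-0.6 -0.  -4.9] open 0.0439 grip 39.9
row [-2.103  0.847  0.003] [-0.0004 -0.0001  0.0004]
```

Emit:
move_arm:
  motion:
    - [-0.15, 0.06, 0, 0, 0, 0]
    - [-0.35, 0.14, 0, 0, 0, 0]
    - [-0.53, 0.21, 0, 0, 0, 0]
    - [-0.7, 0.282, 0, 0, 0, 0]

```text
time: 18.3
tool_pos: [0.5035, -0.081, 0.1809]
tool_rot: [-3.141, -0.0, 1.585]
contact_force: [0.7, 0.1, -4.2]
opening: 0.0439
grip_force: 39.9
```

Emit:
move_arm:
  motion:
    - [-0.18, 0.07, 0, 0, 0, 0]
    - [-0.35, 0.14, 0, 0, 0, 0]
    - [-0.53, 0.21, 0, 0, 0, 0]
    - [-0.7, 0.282, 0, 0, 0, 0]

```text
time: 18.8
tool_pos: [0.5327, -0.15, 0.1811]
tool_rot: [3.142, -0.0, 1.586]
contact_force: [0.5, -0.5, -4.9]
opening: 0.0435
grip_force: 39.9
```

Emit:
move_arm:
  motion:
    - [-0.18, 0.07, 0, 0, 0, 0]
    - [-0.35, 0.14, 0, 0, 0, 0]
    - [-0.55, 0.22, 0, 0, 0, 0]
    - [-0.65, 0.26, 0, 0, 0, 0]
    - [-0.7, 0.282, 0, 0, 0, 0]
    - [-0.7, 0.282, 0.15, 0, 0, 0]
    - [-0.7, 0.282, 0.15, 0, 0, 0]
    - [-0.7, 0.282, 0.15, 0, 0, 0]

```text
time: 19.8
tool_pos: [0.5613, -0.2178, 0.1659]
tool_rot: [-3.141, -0.001, 1.587]
contact_force: [0.1, -0.8, -4.7]
opening: 0.0437
grip_force: 39.9
```

```bash
python3 go.py .561 -.2185 .160 90.8
python3 - <<'E'
from h import *
for n in('side','top'):
    c=cam(n); np.savez('pics/'+n+'3.npz',**c); save(c,n+'3')
a=c['image'][190:300,320:460]; b=np.load('pics/side3.npz')['image'][80:220,270:450]
f=lambda x:cv2.resize(x,(400,500)); cv2.imwrite('pics/c3.png',np.hstack([f(a),f(b)])[...,::-1])
E
```

```text
t 19.8 pos [ 0.5613 -0.2178  0.1659] rpy [-1.7997e+02 -3.0000e-02  9.0900e+01] F [ 0.1 -0.8 -4.7] open 0.0437 grip 39.9
row [-0.007 -0.003  0.059] [-0.0002 -0.0002  0.0006]
```

View pics/c3.png

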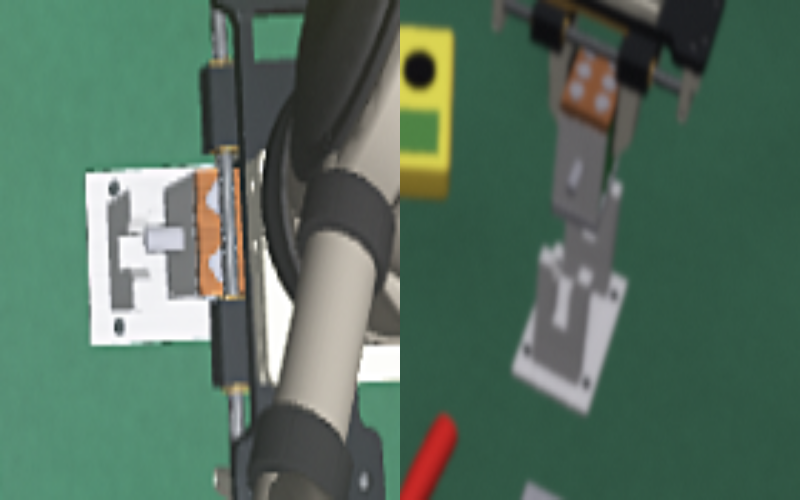

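Run:
```python
from m import *
for n in('top3','side3'):
    c=load(n);P=cloud(c);v,u=np.mgrid[0:420,0:560]; h=cv2.cvtColor(c['image'],cv2.COLOR_RGB2HSV)
    X,Y,Z=P[...,0],P[...,1],P[...,2]
    b=(X>.5)&(X<.62)
    s=b&(Y>-.182)&(Y<-.15)&(Z>.15)&(Z<.18)
    s=nd.binary_opening(s,np.ones((2,2)))
    print(n,'pin',s.sum(),(P[s].mean(0)*1000).round(1),(P[s].min(0)*1000).round(1),(P[s].max(0)*1000).round(1))
    s=b&(Y>-.195)&(Y<-.16)&(Z>.084)&(Z<.105);L,k=nd.label(s)
    for i in range(1,k+1):
        q=L==i
        if q.sum()>8: print(' cheek',q.sum(),(P[q].mean(0)*1000).round(1),rect(P[q]))
    s=b&(Y<-.15)&(Y>-.27)&(Z>.192)&(Z<.215)&brown(c)
    s=nd.binary_opening(s)
    print(' top',s.sum(),(P[s].mean(0)*1000).round(1),(P[s].min(0)*1000).round(1),(P[s].max(0)*1000).round(1))
    s=b&(Y<-.17)&(Y>-.2)&(Z>.13)&(Z<.2)&(h[...,1]<60)
    print(' endface y',s.sum(),np.percentile(Y[s]*1000,[10,50,90]).round(1),'x',np.percentile(X[s]*1000,[1,50,99]).round(1))
```

```text
top3 pin 60 [ 559.6 -172.8  168.7] [ 555.3 -181.6  165.1] [ 563.9 -165.1  172.2]
 cheek 66 [ 576.8 -176.2   92.9] (array([ 576.8, -176.8]), array([16.9, 11.8]), 2.8)
 cheek 72 [ 543.8 -177.4   92.5] (array([ 544.7, -177.8]), array([12.9, 17.2]), 88.5)
 top 171 [ 559.4 -192.4  204.9] [ 538.9 -211.5  201.8] [ 581.9 -185.8  207.6]
 endface y 279 [-187.2 -186.1 -177.4] x [538.6 559.4 581.7]
side3 pin 47 [ 560.3 -170.5  167.7] [ 555.8 -181.8  161.3] [ 565.7 -162.8  172.2]
 cheek 65 [ 575.7 -174.5   91.3] (array([ 575.6, -176.9]), array([16.5, 16.7]), 5.3)
 cheek 60 [ 543.  -174.2   91.4] (array([ 544. , -176.1]), array([16.2, 14.2]), 4.5)
 top 220 [ 559.2 -201.5  203.3] [ 537.6 -236.   196.2] [ 583.  -182.1  207.8]
 endface y 542 [-187.9 -185.8 -183.7] x [538.9 558.2 582.7]
```

Emit:
move_arm:
  motion:
    - [-0.007, 0, 0.15, 0, 0, 0]
    - [-0.007, 0, 0.3, 0, 0, 0]
    - [-0.007, 0, 0.45, 0, 0, 0]
    - [-0.007, 0, 0.55, 0, 0, 0]
    - [-0.007, 0, 0.62, 0, 0, 0]
    - [-0.007, 0, 0.68, 0, 0, 0]
    - [-0.007, 0, 0.7, 0, 0, 0]
    - [-0.007, 0, 0.7, 0, 0, 0]

```text
time: 20.9
tool_pos: [0.5616, -0.2191, 0.0963]
tool_rot: [3.141, 0.0, 1.586]
contact_force: [0.2, -0.3, -3.9]
opening: 0.0435
grip_force: 39.9
```

```bash
python3 go.py .5612 -.2185 .0562 90.8
```

```text
t 20.9 pos [ 0.5616 -0.2191  0.0963] rpy [179.98   0.    90.87] F [ 0.2 -0.3 -3.9] open 0.0435 grip 39.9
row [ 0.006 -0.004  0.401] [0.0001 0.     0.0004]
```

Emit:
move_arm:
  motion:
    - [0.003, -0.006, 0.04, 0, 0, 0]
    - [0.003, -0.006, 0.09, 0, 0, 0]
    - [0.003, -0.006, 0.14, 0, 0, 0]
    - [0.003, -0.006, 0.19, 0, 0, 0]
    - [0.003, -0.006, 0.24, 0, 0, 0]
    - [0.003, -0.006, 0.29, 0, 0, 0]
    - [0.003, -0.006, 0.33, 0, 0, 0]
    - [0.003, -0.006, 0.36, 0, 0, 0]
    - [0.003, -0.006, 0.36, 0, 0, 0]

```text
time: 22.02
tool_pos: [0.5608, -0.2187, 0.0599]
tool_rot: [-3.141, -0.0, 1.586]
contact_force: [-1.1, -0.2, -5.1]
opening: 0.0442
grip_force: 39.9
```

```bash
python3 go.py .5612 -.2188 .0562 90.8
```

```text
t 22.02 pos [ 0.5608 -0.2187  0.0599] rpy [-1.7998e+02 -2.0000e-02  9.0870e+01] F [-1.1 -0.2 -5.1] open 0.0442 grip 39.9
row [-0.001  0.004  0.037] [-0.0001 -0.0001  0.0004]
```

Emit:
move_arm:
  motion:
    - [0, 0, 0.01, 0, 0, 0]
    - [0, 0, 0.02, 0, 0, 0]
    - [0, 0, 0.025, 0, 0, 0]
    - [0, 0, 0.03, 0, 0, 0]
    - [0, 0, 0.033, 0, 0, 0]
    - [0, 0, 0.036, 0, 0, 0]
    - [0, 0, 0.036, 0, 0, 0]
    - [0, 0, 0.036, 0, 0, 0]

```text
time: 23.02
tool_pos: [0.5609, -0.2188, 0.0565]
tool_rot: [3.141, -0.0, 1.586]
contact_force: [-0.4, -0.0, -4.5]
opening: 0.0438
grip_force: 39.9
```

Emit:
move_arm:
  motion:
    - [0, 0, 0.004, 0, 0, 0]
    - [0, 0, 0.004, 0, 0, 0]
    - [0, 0, 0.008, 0, 0, 0]
    - [0, 0, 0.008, 0, 0, 0]
    - [0, 0, 0.008, 0, 0, 0]

```text
time: 23.65
tool_pos: [0.561, -0.2188, 0.0561]
tool_rot: [3.141, 0.0, 1.586]
contact_force: [-1.3, -0.3, 1.1]
opening: 0.0441
grip_force: 40.0
```

Emit:
move_arm:
  motion:
    - [0, 0, 0.003, 0, 0, 0]
    - [0, 0, 0.006, 0, 0, 0]
    - [0, 0, 0.006, 0, 0, 0]
    - [0, 0, 0.006, 0, 0, 0]

```text
time: 24.15
tool_pos: [0.561, -0.2188, 0.056]
tool_rot: [3.141, 0.0, 1.586]
contact_force: [-3.1, 1.3, 6.1]
opening: 0.0434
grip_force: 40.0
```

Run:
```python
from h import *
print(robot.observe()['torque'].round(3),robot.observe()['contact_force'].round(1))
c=cam('side'); np.savez('pics/side4.npz',**c)
t=cam('top'); np.savez('pics/top4.npz',**t)
f=lambda x:cv2.resize(x,(400,500)); cv2.imwrite('pics/c4.png',np.hstack([f(t['image'][190:300,320:460]),f(c['image'][100:220,290:410])])[...,::-1])
```

```text
[ 0.189  0.709 -0.048] [-3.1  1.3  6.1]
```

View pics/c4.png

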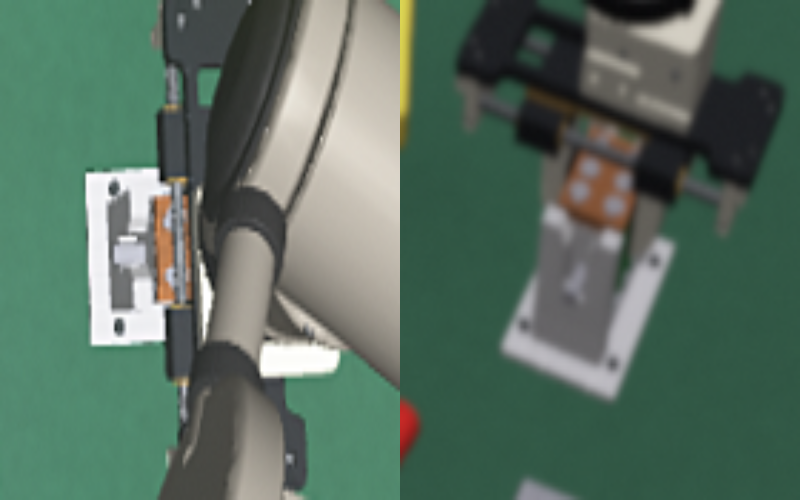

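The pin sits at the bottom of its slot and the pack top is level with the cheek tops. I'll ease the grip, release, and lift away.

Emit:
move_arm:
  motion:
    - [0, 0, -0.005, 0, 0, 0]
    - [0, 0, -0.005, 0, 0, 0]
    - [0, 0, -0.005, 0, 0, 0]
  newtons: 8

```text
time: 24.62
tool_pos: [0.5611, -0.2188, 0.0559]
tool_rot: [3.141, 0.0, 1.586]
contact_force: [-2.6, 0.2, 5.1]
opening: 0.044
grip_force: 8.0
```

Emit:
move_arm:
  motion:
    - [0, 0, 0, 0, 0, 0]
    - [0, 0, 0, 0, 0, 0]
    - [0, 0, 0, 0, 0, 0]
    - [0, 0, 0, 0, 0, 0]
    - [0, 0, 0, 0, 0, 0]
    - [0, 0, 0, 0, 0, 0]
    - [0, 0, 0, 0, 0, 0]
  fingers: 1

```text
time: 25.5
tool_pos: [0.5609, -0.2187, 0.0556]
tool_rot: [3.142, -0.0, 1.586]
contact_force: [-0.7, -0.5, -0.7]
opening: 0.0921
grip_force: 0.0
```

Emit:
move_arm:
  motion:
    - [0, 0, -0.05, 0, 0, 0]
    - [0, 0, -0.15, 0, 0, 0]
    - [0, 0, -0.35, 0, 0, 0]
    - [0, 0, -0.6, 0, 0, 0]
    - [0, 0, -0.8, 0, 0, 0]
    - [0, 0, -1, 0, 0, 0]

```text
time: 26.25
tool_pos: [0.561, -0.2188, 0.1573]
tool_rot: [3.141, 0.0, 1.586]
contact_force: [-0.0, 0.3, -0.7]
opening: 0.0919
grip_force: 0.0
```

Emit:
move_arm:
  motion:
    - [0.2, 0, -0.3, 0, 0, 0]
    - [0.5, -0.2, -0.5, 0, 0, 0]
    - [0.8, -0.4, -0.5, 0, 0, 0]
    - [1, -0.6, -0.5, 0, 0, 0]
    - [1, -0.8, -0.5, 0, 0, 0]
    - [1, -0.8, -0.5, 0, 0, 0]

```text
time: 27.0
tool_pos: [0.4788, -0.1198, 0.2067]
tool_rot: [3.14, 0.0, 1.586]
contact_force: [0.0, -0.3, -0.2]
opening: 0.0919
grip_force: 0.0
```

Run:
```python
from h import *
c=cam('side'); np.savez('pics/side5.npz',**c)
t=cam('top'); np.savez('pics/top5.npz',**t)
f=lambda x:cv2.resize(x,(400,500)); cv2.imwrite('pics/c5.png',np.hstack([f(t['image'][190:300,320:460]),f(c['image'][100:220,290:410])])[...,::-1])
from m2 import *
for n in('top5','side5'):
    packs(n,.089,.1,.095,(.5,.62,-.255,-.183)); packs(n)
```

```text
top5 pack 510 mean [ 559.5 -229.8   95. ] yaw 64.6 size [40.3 45.2] (array([ 560.1, -227.8]), array([45.6, 43.1]), 88.6)
top5 pack 713 mean [548.7 262.2  90. ] yaw 3.7 size [43.5 62. ] (array([547.7, 262.6]), array([45.9, 62.8]), 5.3)
top5 pack 751 mean [491.4 255.5  90. ] yaw 5.4 size [44.1 63. ] (array([491.7, 254.6]), array([44.7, 64.9]), 5.1)
side5 pack 393 mean [ 559.3 -211.5   95. ] yaw -5.9 size [45.7 61.8] (array([ 560.4, -215. ]), array([45.4, 70. ]), 1.1)
side5 pack 1055 mean [548.  265.9  90. ] yaw 4.5 size [44.4 63.2] (array([548.2, 265.4]), array([44.6, 64.2]), 4.7)
side5 pack 1096 mean [490.3 258.3  90. ] yaw 4.5 size [44.1 63.2] (array([490.6, 257.6]), array([44.4, 63.3]), 4.5)
```

View pics/c5.png

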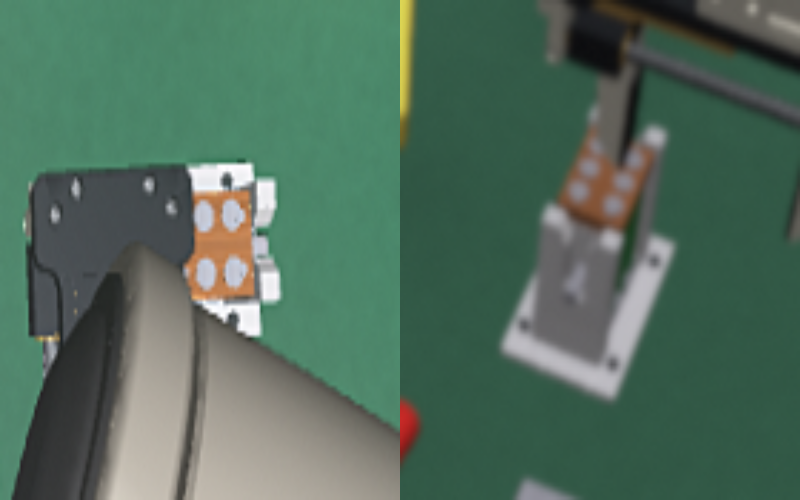

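The pack hangs level between the cheeks. Its top is at cheek height, the pins are in both slots, and the other packs haven't moved. Handing in.

```bash
python3 -c "
from cell import robot
print(robot.observe()['time'],robot.hand_in())"
```

```text
the job is handed in; nothing more can be done
27.1 None
```

The job is handed in at 27.1 s: I stood the pinned pack on the plate, took it anew by its sides and lowered it into the turnover stand, where it hangs upright with both pins in their slots; the other two packs are where they were.

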